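Seat and clamp a phone battery in the test jig

TASK

One of the two battery test jigs on the counter has a phone battery lying in its channel. With the fingertips push that battery along the channel until it is fully home against the end stop, then push that jig's clamp lever over by its T-bar, past centre, so that it snaps down onto the battery and stays there. Only slide the battery, do not lift it; leave the empty jig's lever open and the other things on the counter where they are.

Things in the scene. Friction and masses are not known exactly. Their poses are not given: they have to be found in the camera images.
- battery_center (a point): centre of the loose black phone battery (blank grey label on top), 90 (x, long) x 50 (y) x 8 (z) mm, about 60 g, lying flat in the channel of one jig, 20 to 40 mm short of its end stop; origin half-way up, x along its length towards the stop
- jig: the fixed jig that holds the battery: aluminium base 210 x 96 mm, channel floor 18 mm above the counter. The channel is 56 mm wide between grey side rails 6 mm high, 135 mm long back from the stop, open at its near end; the base goes on 20 mm beyond the rails' near end. Origin on the counter, 60 mm short of the stop face; axes as jig_stop
- jig_stop (a point): middle of that jig's end stop face, on the channel floor. x points along the channel towards the stop (the push direction, away from the robot), y to the left across the channel, z up. The stop is 16 mm high and rigid. With the battery home its centre reads x = -45 mm in this frame
- jig_pivot (a point): the clamp lever's pivot on the same jig, 28 mm beyond the stop face and 37 mm above the channel floor, same axes as jig_stop; the lever turns about its y axis. The two steel cheeks that carry it are 26 mm long, 40 mm over all and end 64 mm above the counter
- clamp_bar (a point): centre of the heavy steel T-bar at the top of that clamp lever: a round bar 26 mm thick and 70 mm long along the jig's y, on a rod 80 mm from the pivot. Open, it leans 0.6 rad from upright, away from the stop; clamped, 0.6 rad the other way, over the battery. Push it from its far side, back towards the channel's near end
- clamp (a joint): angle of that clamp lever, rad: 0 open (start), 1.2 clamped. The T-bar's weight drives it away from upright (0.6): let go before that it drops back open, past it it snaps shut by itself. Some 2 N at the bar start it moving. A short arm on the lever brings a rubber foot down on the battery's last 25 mm
- spare_stop (a point): same point and axes on the second, identical but empty jig, to be left alone
- spare_clamp (a joint): angle of the empty jig's lever, same meaning; 0 open, to be left open
- tape_roll: bystander: cardboard roll, 54 mm across, 20 mm high; origin under its centre
- screw_jar: bystander: small clear jar, 36 mm across, 38 mm high; origin under its centre
- phone: bystander: phone lying flat, 146 x 71 x 8 mm; origin under its centre
- screwdriver: bystander: screwdriver lying flat, 150 mm long
- cleaner: bystander: white bottle, 48 mm across, 130 mm high; origin under its centre
- mug: bystander: white mug, 76 mm across, 90 mm high; origin under its centre
Not all that is in view belongs to the job. There is more than one size of the part that bears battery_center; the job needs the largest.

How it is judged:
On the way, in this order (a step that is already met when the one before it is completed fails the run):
1. the battery is home against the end stop (within 3 mm) with its clamp still open (x of battery_center in the frame of jig_stop above -0.048 m and value of joint clamp below 0.3 rad), for 0.2 s.
2. the lever has snapped over onto the battery (x of battery_center in the frame of jig_stop above -0.048 m and value of joint clamp above 1.12 rad), for 0.2 s.
At the end, for the whole second after the job is handed in: The battery lies flat and still within 3 mm of the end stop, its clamp lever is over at more than 1.12 rad (of 1.2), and the empty jig's lever is still open (below 0.15 rad) (all of step 2 and value of joint spare_clamp below 0.15 rad and linear speed of battery below 0.01 m/s and angle between battery_center's own z axis and vertical below 0.08 rad); the robot touches nothing.
It fails at once if the battery is lifted (more than 15 mm) or tipped out of its channel (height (world z) of battery_center above 0.037 m or angle between battery_center's own z axis and vertical above 0.3 rad).
It fails at once if the empty jig's lever is flipped (value of joint spare_clamp above 0.5 rad).
It fails at once if the lever is flipped before the battery is home (value of joint clamp above 0.6 rad and x of battery_center in the frame of jig_stop below -0.05 m).
It fails at once if a bystander is moved by more than 30 mm or lifted (distance of any of tape_roll, screw_jar, phone, screwdriver, cleaner, mug from where it was at the start of the episode above 0.03 m).
It also fails if it takes over 42 s, if anything falls off the work surface, if the arm or the gripper's body presses on something with over 40 N, if the wrist force passes 120 N, or if a joint passes its speed limit or range.

ROBOT

A 7-joint arm with a two-finger parallel gripper is mounted at the origin on the work surface. World frame = base frame: x ahead of the robot, y to its left, z up, the work surface at z = 0. Lengths are in m, angles in rad, forces in N, time in s.
With the tool pointing down it reaches from about 0.35 to 0.9 m from the base axis. Payload 8.1 kg.
Tool frame: the origin (TCP) lies between the finger pads; the fingertips stand 11 mm ahead of it and the grasp point (between the pads) lies 8 mm behind it; x points along the fingers, y is the direction in which the jaws open and shut, and the axes are right-handed (so a half turn about x gives the same grasp; the last joint's range is limited). The gripper opens to 92 mm and grips with 3 to 60 N. Pads are 19 mm wide; open, the fingers measure 130 mm over their backs; the gripper's body (75 mm by 190 mm) begins 47 mm behind the grasp point.
Start: joints at [1.223, 0.434, 0.025, 1.573, -0.012, 1.134, -0.075], TCP at [0.151, -0.606, 0.238] pointing down, gripper open.
Joint ranges: [-2.62, 2.62], [-0.44, 2.09], [-1.27, 1.32], [0.08, 2.57], [-1.32, 4.46], [0.12, 2], [-2.74, 2.74]. Speed limits (rad/s): [2.22, 2.22, 3.01, 3.01, 3.14, 3.14, 3.14].

INTERFACE

Orientations are given as [roll, pitch, yaw] about the fixed x, y, z axes, in that order (R = Rz(yaw) Ry(pitch) Rx(roll)).
In Python, from station import state, grab_frame, camera_params, close_job, find_in, landmark_of gives the robot as it stands.
- The arm moves only by the tool step_arm, never from a script. Its argument "steps" is a list that holds one entry, the list of rows, each a list of 7 numbers: the finger opening in mm, from 0 to 91.8, then the shift along the tool's x, y, z in units of 25 mm (1.0 is 25 mm), then the turn, a rotation vector about the tool's x, y, z in units of 5 degrees (1.0 is 5 degrees). In form: [[[hand, dx, dy, dz, rx, ry, rz], ...]]. A call has 1 to 10 rows; each row is the pose to reach, as a shift and turn from the pose commanded when the call began, along the tool's axes at that moment; what a row does not reach only later rows make up. A row lasts 1/8 s, in which the tool goes at most 62.5 mm and 10.7 degrees, less where a joint would pass 70% of its speed; a pose out of reach is approached as far as the arm can. A call with a gripper value outside its range is refused whole. The fingers move at their own pace and stop on an object; "grip_force" is the grip in N (left out, the last holds). Time passes only in rows, so rows that repeat a pose let the fingers close. It gives the time, the measured TCP pose, the force and the opening at its end, in the units of the state.
- state(): the state, without advancing time (a new reading comes with each control period).
- grab_frame(name): name is "side" or "top"; returns the picture (420x560x3 uint8, red, green, blue); there is no depth.
- camera_params(name): a dict with "camera_matrix" (3x3 intrinsics, pixels), "k1" (the pictures are not rectified: a ray, as slopes to the right and down, at radius r is drawn at 1 + k1 r^2 times it, then the intrinsics apply), "xyz" and "orientation" of the camera in the world. Camera axes: x right, y down, z forward; pixel columns grow to the right and rows downward; lengths in m; the calibration is good to about 2 mm. A picture is of the moment at which its call begins. camera_params takes no time and is no camera call.
- close_job(): hands the job in, once; it reports no verdict.
Trained networks look in the newest picture that a camera, given by its name, has taken for a name from the list of things; names that differ only in an ending like _2 or _b are one class to them, and where a whole thing is asked for, a point or a joint stands for the part that bears it (a point fixed in the world has none). Each returns a list of dicts, best first, with "confidence" (0 to 1); they miss things now and then, are a little off and sometimes report something else, mostly with a low value. They report only what shows in the picture. A call takes as long as a camera call. They do not tell look-alikes from the thing itself.
- find_in(camera, target): "xy" ([column, row] in pixels, amid what is visible of it).
- landmark_of(camera, target): "xy" ([column, row] in pixels: a listed point, or the origin of a listed thing).
The state is a dict: "time": time; "joint_pos": joint angles; "dq": joint speeds; "effort": joint torques, N m; "tool_pos": TCP position; "orientation": TCP orientation; "contact_force": force on the tool from outside, world axes, zero at the start; "wrist_torque": the same for the moment, N m; "finger_gap": opening from 0.0 (shut) to 1.0 (fully open).
Only numpy, scipy, OpenCV 4.12 (cv2) and the standard library are available. Lean on these libraries where they do the work, as an engineer would, in place of code of your own. Each camera call takes 0.05 s, during which the arm holds its last target. There are 200 camera calls.

## Working session

There is one attempt and no reset: what is moved stays moved. The work goes in short steps, Python scripts to look and compute and a tool call to move; the robot and the scene stay as the last step left them, time stands still between calls to the robot, and variables do not carry over. Pictures are saved under pics/ and viewed, about 8 in all and at most 12, crops included, and the job is handed in when it is done.

Besides the shell and the picture viewer there is one more tool, called as a command line: name --argument value ..., lists and objects as JSON in quotes. step_arm: Moves the arm, as the interface text tells. Its arguments: {"type":"object","properties":{"steps":{"type":"array"},"grip_force":{"type":"number"}},"required":["steps"]}

```bash
mkdir -p pics
cat > h.py <<'E'
import numpy as np, cv2
from scipy.spatial.transform import Rotation as R
from station import *
def cam(n):
    p=camera_params(n); return p
def rot(o):
    o=np.array(o,float)
    return o if o.shape==(3,3) else (R.from_euler('xyz',o).as_matrix() if o.size==3 else R.from_quat(o).as_matrix())
def ray(n,uv):
    p=cam(n);K=np.array(p['camera_matrix']);k=p['k1']
    d=cv2.undistortPoints(np.array([[uv]],float),K,np.array([k,0,0,0.]))[0,0]
    return np.array(p['xyz']),rot(p['orientation'])@np.array([d[0],d[1],1])
def onz(n,uv,z):
    o,d=ray(n,uv); return o+d*(z-o[2])/d[2]
def tri(uvs):
    A=[];b=[]
    for n,uv in uvs.items():
        o,d=ray(n,uv); d/=np.linalg.norm(d); P=np.eye(3)-np.outer(d,d); A.append(P); b.append(P@o)
    return np.linalg.lstsq(np.vstack(A),np.hstack(b),rcond=None)[0]
def proj(n,X):
    p=cam(n);Rm=rot(p['orientation']);v=Rm.T@(np.array(X)-np.array(p['xyz']))
    x=v[:2]/v[2]; x=x*(1+p['k1']*(x@x)); K=np.array(p['camera_matrix']); return K[:2,:2]@x+K[:2,2]
def snap(n,f):
    im=grab_frame(n); cv2.imwrite('pics/'+f,cv2.cvtColor(im,cv2.COLOR_RGB2BGR)); return im
E
python3 - <<'E'
from h import *
print(state())
for n in('top','side'):
    print(camera_params(n)); snap(n,n+'0.png')
    for t in('battery_center','jig_stop','jig_pivot','clamp_bar','spare_stop','jig'):
        print(n,t,[(np.round(d['xy']).tolist(),round(d['confidence'],2),) for d in landmark_of(n,t)])
E
```

```text
{'time': 0.0, 'joint_pos': array([ 1.2234209 ,  0.43521648,  0.02500613,  1.57413372, -0.01156909,
        1.13403926, -0.0751252 ]), 'dq': array([ 1.84501832e-04, -1.50601486e-03, -1.73212557e-03,  9.03175627e-04,
        2.52555361e-03, -2.18942923e-04,  7.14959228e-05]), 'effort': array([-1.27136675e-03, -6.67854595e+01,  9.84739959e-01, -3.14460325e+01,
       -6.05982752e-02,  4.30515117e-02,  1.58297139e-04]), 'tool_pos': array([ 0.15124827, -0.60587897,  0.23693526]), 'orientation': array([-1.45517243,  1.56914375,  1.93108329]), 'contact_force': array([-0.02287815, -0.11937745, -0.21508202]), 'wrist_torque': array([-0.01629728,  0.00286011,  0.04957684]), 'finger_gap': 0.9969131508900158}
{'camera_matrix': array([[542.8406807 ,   0.        , 290.66651464],
       [  0.        , 542.8406807 , 209.19612542],
       [  0.        ,   0.        ,   1.        ]]), 'k1': -0.16387472772870346, 'xyz': array([ 0.16506041, -0.00344711,  1.72819862]), 'orientation': array([-2.93631736e+00,  1.87818176e-03, -1.56177758e+00])}
top battery_center [([239.0, 223.0], 0.81), ([218.0, 266.0], 0.
[... 263 characters left out ...]
([237.0, 222.0], 0.52)]
{'camera_matrix': array([[535.33054502,   0.        , 278.77296528],
       [  0.        , 535.33054502, 208.15550834],
       [  0.        ,   0.        ,   1.        ]]), 'k1': 0.039200512264172344, 'xyz': array([ 0.42570992, -0.9939465 ,  0.97240505]), 'orientation': array([-2.28208749, -0.00233514, -0.06633765])}
side battery_center [([272.0, 193.0], 0.84), ([226.0, 227.0], 0.72), ([296.0, 196.0], 0.7), ([217.0, 191.0], 0.67)]
side jig_stop [([296.0, 195.0], 0.78)]
side jig_pivot [([305.0, 187.0], 0.66)]
side clamp_bar [([327.0, 163.0], 0.83), ([306.0, 190.0], 0.61)]
side spare_stop [([315.0, 278.0], 0.76), ([305.0, 188.0], 0.74)]
side jig [([276.0, 202.0], 0.86)]
```

```bash
python3 - <<'E'
import cv2
for n,(x0,y0,x1,y1) in {'top':(140,120,420,320),'side':(140,120,420,330)}.items():
    im=cv2.imread(f'pics/{n}0.png')[y0:y1,x0:x1]; cv2.imwrite(f'pics/{n}0c.png',cv2.resize(im,None,fx=2.8,fy=2.8,interpolation=cv2.INTER_CUBIC))
E
python3 - <<'E'
from h import *
print('bat',tri({'top':(239,223),'side':(272,193)}),onz('top',(239,223),.022),onz('side',(272,193),.022))
print('stop',tri({'top':(236,197),'side':(296,195)}),onz('top',(236,197),.018))
print('piv',tri({'top':(236,189),'side':(305,187)}))
print('bar',tri({'top':(236,167),'side':(327,163)}))
print('sp',tri({'top':(336,196),'side':(315,278)}))
print('jig',tri({'top':(239,215),'side':(276,202)}))
E
```

```text
bat [0.47990097 0.16844184 0.02371603] [0.47372853 0.16784274 0.022     ] [0.48635295 0.17267096 0.022     ]
stop [0.55897534 0.18138373 0.00517117] [0.55992157 0.18042499 0.018     ]
piv [0.58122777 0.17938564 0.03391432]
bar [0.63405638 0.17275649 0.11817998]
sp [ 0.56910125 -0.14369576  0.01302304]
jig [ 0.50160691  0.1711527  -0.00913993]
```

View pics/top0c.png

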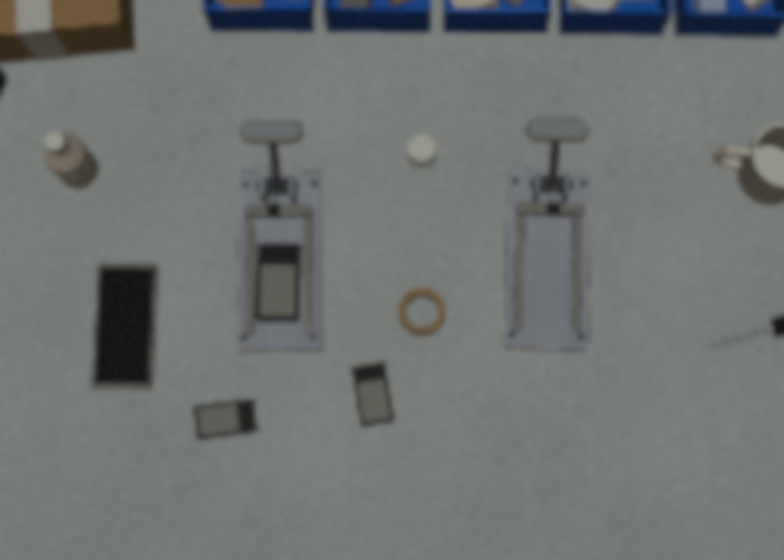

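View pics/side0c.png

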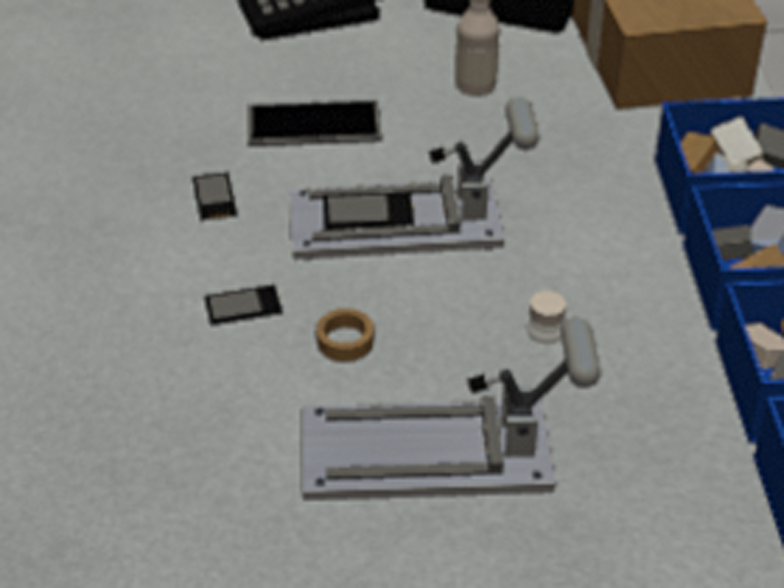

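The top crop shows the battery (crop x 256–300, y 244–320) in the left jig, and the right jig is empty. Both levers are open and lean away from the robot. The side view agrees. Next I'll refine the jig pose from its corners.

Run:
```python
from h import *
im=cv2.imread('pics/top0.png')
f=lambda x,y:(x/2.8+140-.18,y/2.8+120-.18)
for nm,p,z in [('baseNL',(238,350),.018),('baseNR',(322,350),.018),('baseFL',(240,171),.018),('baseFR',(318,171),.018),('batNL',(256,320),.026),('batNR',(299,320),.026),('batFL',(259,245),.026),('batFR',(300,245),.026),('stopfaceL',(255,216),.034),('stopfaceR',(304,216),.034),('barL',(241,131),.121),('barR',(303,131),.121),('clean',(70,170),.0),('bins',(250,30),.0),('phoneNR',(150,387),.008),('jar',(421,150),.03)]:
    print(nm,np.round(onz('top',f(*p),z),4))
g=lambda x,y:(x/2.8+140-.18,y/2.8+120-.18)
for nm,p,z in [('s baseN near',(295,250),.009),('batN-front',(326,228),.026),('batF-front',(412,228),.026),('batNback',(327,193),.026),('batFback',(406,193),.026),('baseFR',(503,238),.018),('baseNR',(293,248),.018),('baseNL',(291,190),.018)]:
    print(nm,np.round(onz('side',g(*p),z),4))
```

```text
baseNL [0.4034 0.2117 0.018 ]
baseNR [0.4044 0.1159 0.018 ]
baseFL [0.6136 0.2164 0.018 ]
baseFR [0.6142 0.1253 0.018 ]
batNL [0.4369 0.1912 0.026 ]
batNR [0.4374 0.1422 0.026 ]
batFL [0.524  0.1904 0.026 ]
batFR [0.5244 0.1433 0.026 ]
stopfaceL [0.5562 0.1952 0.034 ]
stopfaceR [0.5567 0.1388 0.034 ]
barL [0.6322 0.2037 0.121 ]
barR [0.6326 0.1352 0.121 ]
clean [0.6185 0.4219 0.    ]
bins [0.7941 0.2131 0.    ]
phoneNR [0.3609 0.3128 0.008 ]
jar [0.6372 0.0056 0.03  ]
s baseN near [0.4096 0.1233 0.009 ]
batN-front [0.4409 0.1347 0.026 ]
batF-front [0.5251 0.1293 0.026 ]
batNback [0.4438 0.1895 0.026 ]
batFback [0.5233 0.1845 0.026 ]
baseFR [0.614  0.1179 0.018 ]
baseNR [0.4079 0.1159 0.018 ]
baseNL [0.4074 0.2067 0.018 ]
```

```bash
cat >> h.py <<'E'
def plan(*T,yaw=3.15):
    s=state(); Rm=R.from_euler('xyz',s['orientation']).as_matrix()
    G=(R.from_euler('z',yaw)*R.from_euler('y',np.pi/2)).as_matrix()
    rv=R.from_matrix(Rm.T@G).as_rotvec(degrees=True)/5
    print('t',round(s['time'],2),'pos',np.round(s['tool_pos'],4),'F',np.round(s['contact_force'],1),'gap',round(s['finger_gap'],2),'turn',np.round(rv,2))
    for t in T: print(t,np.round(Rm.T@(np.array(t)-s['tool_pos'])/.025,2))
E
python3 -c "
from h import *
plan((.44,-.3,.238),(.45,-.05,.238),(.405,.167,.15))"
```

```text
t 0.7 pos [ 0.1515 -0.6064  0.2378] F [ 0.4 -0.1 -0. ] gap 1.0 turn [ 2.71 -0.   -0.  ]
(0.44, -0.3, 0.238) [-1.000e-02 -9.090e+00 -1.417e+01]
(0.45, -0.05, 0.238) [-1.000e-02 -1.870e+01 -1.698e+01]
(0.405, 0.167, 0.15) [  3.51 -27.56 -17.33]
```

step_arm --steps '[[[0,0,-9.1,-14.2,1,0,0],[0,0,-9.1,-14.2,2.7,0,0],[0,0,-9.1,-14.2,2.7,0,0],[0,0,-9.1,-14.2,2.7,0,0],[0,0,-9.1,-14.2,2.7,0,0],[0,0,-9.1,-14.2,2.7,0,0],[0,0,-9.1,-14.2,2.7,0,0],[0,0,-18.7,-17,2.7,0,0],[0,0,-18.7,-17,2.7,0,0],[0,0,-18.7,-17,2.7,0,0]]]'

```text
time: 1.95
tool_pos: [0.4481, -0.1104, 0.238]
orientation: [2.838, 1.57, -0.295]
contact_force: [0.7, 0.8, 0.3]
finger_gap: 0.011
```

```bash
python3 -c "
from h import *
plan((.45,-.05,.238),(.405,.167,.15),(.405,.167,.05))"
```

```text
t 1.95 pos [ 0.4481 -0.1104  0.238 ] F [0.7 0.8 0.3] gap 0.01 turn [ 0.01 -0.01 -0.  ]
(0.45, -0.05, 0.238) [-0.   -2.41 -0.1 ]
(0.405, 0.167, 0.15) [  3.51 -11.11   1.63]
(0.405, 0.167, 0.05) [  7.51 -11.11   1.63]
```

step_arm --steps '[[[0,0,-5,1,0,0,0],[0,1,-8,1.6,0,0,0],[0,3.5,-10.9,1.7,0,0,0],[0,3.5,-10.9,1.7,0,0,0],[0,3.5,-10.9,1.7,0,0,0],[0,3.5,-10.9,1.7,0,0,0],[0,6.8,-10.9,1.7,0,0,0],[0,6.8,-10.9,1.7,0,0,0],[0,6.8,-10.9,1.7,0,0,0],[0,6.8,-10.9,1.7,0,0,0]]]'

```text
time: 3.2
tool_pos: [0.404, 0.1596, 0.0688]
orientation: [-2.926, 1.569, 0.224]
contact_force: [0.6, 0.3, 1.1]
finger_gap: 0.007
```

```bash
python3 -c "
from h import *
plan((.405,.167,.033))
a=snap('top','t1.png');b=snap('side','s1.png')
c=[cv2.resize(cv2.cvtColor(i[150:280,180:310],4),None,fx=3,fy=3,interpolation=2) for i in(a,b)]
cv2.imwrite('pics/c1.png',np.hstack(c))"
```

```text
t 3.2 pos [0.404  0.1596 0.0688] F [0.6 0.3 1.1] gap 0.01 turn [-0.   -0.02  0.  ]
(0.405, 0.167, 0.033) [ 1.43 -0.29 -0.04]
```

View pics/c1.png

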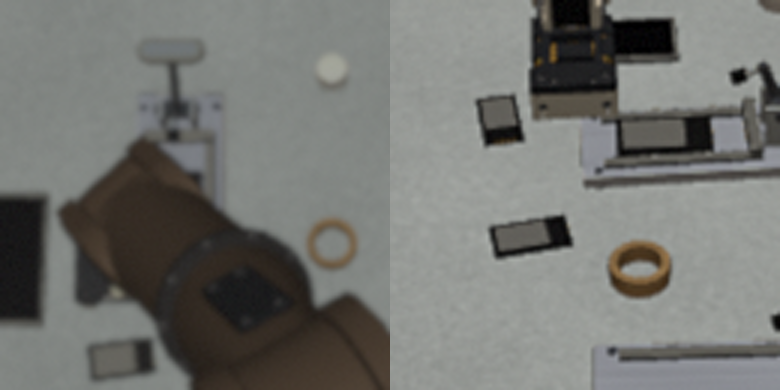

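The side view shows the gripper body over the jig's near end. The finger isn't clearly visible, so I'll project where it should be.

```bash
python3 -c "
from h import *
for X in [(.404,.16,.058),(.404,.16,.124),(.441,.065,.124),(.367,.065,.124),(.441,.142,.026),(.559,.167,.034),(.404,.119,.018)]:
  u=proj('side',X); print(X,np.round(u),np.round((u-[180,150])*3+[390,0]))"
```

```text
(0.404, 0.16, 0.058) [242. 187.] [577. 111.]
(0.404, 0.16, 0.124) [241. 167.] [573.  52.]
(0.441, 0.065, 0.124) [256. 189.] [619. 118.]
(0.367, 0.065, 0.124) [227. 190.] [531. 121.]
(0.441, 0.142, 0.026) [256. 200.] [619. 149.]
(0.559, 0.167, 0.034) [298. 190.] [744. 120.]
(0.404, 0.119, 0.018) [243. 208.] [579. 173.]
```

step_arm --steps '[[[0,0.7,-0.3,0,0,0,0],[0,1.2,-0.3,0,0,0,0],[0,1.45,-0.3,0,0,0,0],[0,1.45,-0.3,0,0,0,0],[0,1.45,-0.3,0,0,0,0]]]'

```text
time: 3.92
tool_pos: [0.4032, 0.1672, 0.0318]
orientation: [-3.122, 1.57, 0.028]
contact_force: [-0.3, 0.5, -0.3]
finger_gap: 0.002
```

```bash
python3 -c "
from h import *
plan((.405,.167,.032),(.43,.167,.032),(.452,.167,.032))"
```

```text
t 3.92 pos [0.4032 0.1672 0.0318] F [-0.3  0.5 -0.3] gap 0.0 turn [ 0.01 -0.    0.  ]
(0.405, 0.167, 0.032) [-0.01  0.01 -0.07]
(0.43, 0.167, 0.032) [-0.01  0.02 -1.07]
(0.452, 0.167, 0.032) [-0.01  0.03 -1.95]
```

step_arm --steps '[[[0,0,0,-0.4,0,0,0],[0,0,0,-0.8,0,0,0],[0,0,0,-1.0,0,0,0],[0,0,0,-1.2,0,0,0],[0,0,0,-1.4,0,0,0],[0,0,0,-1.6,0,0,0],[0,0,0,-1.75,0,0,0],[0,0,0,-1.9,0,0,0],[0,0,0,-1.9,0,0,0]]]'

```text
time: 5.05
tool_pos: [0.4509, 0.1678, 0.0315]
orientation: [-2.749, 1.57, 0.401]
contact_force: [-0.3, 1.0, -0.2]
finger_gap: 0.001
```

```bash
python3 -c "
from h import *
plan((.4595,.167,.032))
b=snap('side','s2.png')
cv2.imwrite('pics/c2.png',cv2.resize(cv2.cvtColor(b[160:220,220:340],4),None,fx=6,fy=6,interpolation=2))"
```

```text
t 5.05 pos [0.4509 0.1678 0.0315] F [-0.3  1.  -0.2] gap 0.0 turn [ 0.01 -0.    0.  ]
(0.4595, 0.167, 0.032) [-0.02  0.03 -0.34]
```

View pics/c2.png

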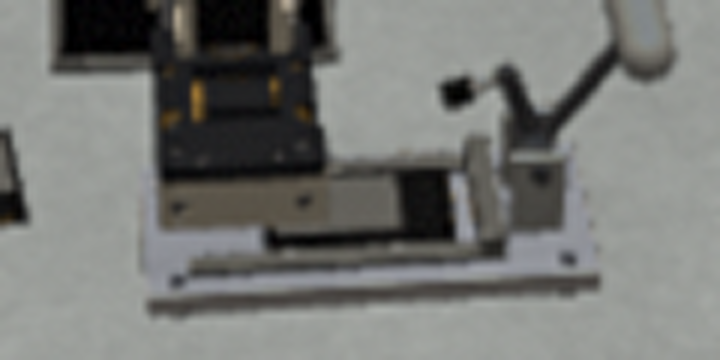

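The battery is sliding, with its far edge about 7 mm short of the stop (crop x 453 against about 472). I'll keep pushing slowly until the force rises.

step_arm --steps '[[[0,0,0,-0.15,0,0,0],[0,0,0,-0.25,0,0,0],[0,0,0,-0.3,0,0,0],[0,0,0,-0.33,0,0,0],[0,0,0,-0.36,0,0,0],[0,0,0,-0.36,0,0,0]]]'

```text
time: 5.85
tool_pos: [0.4596, 0.1678, 0.0315]
orientation: [3.118, 1.571, -0.014]
contact_force: [0.6, 0.6, 0.2]
finger_gap: 0.003
```

step_arm --steps '[[[0,0,0,-0.04,0,0,0],[0,0,0,-0.08,0,0,0],[0,0,0,-0.08,0,0,0]]]'

```text
time: 6.22
tool_pos: [0.4604, 0.1677, 0.0313]
orientation: [0.366, 1.569, -2.766]
contact_force: [-4.9, 0.8, 3.8]
finger_gap: 0.006
```

step_arm --steps '[[[0,0,0,-0.06,0,0,0],[0,0,0,-0.08,0,0,0],[0,0,0,-0.08,0,0,0]]]'

```text
time: 6.6
tool_pos: [0.4606, 0.1676, 0.0311]
orientation: [0.325, 1.566, -2.806]
contact_force: [-11.4, 0.4, 7.6]
finger_gap: 0.005
```

```bash
python3 -c "
from h import *
plan((.452,.167,.032))
b=snap('side','s3.png')
cv2.imwrite('pics/c3.png',cv2.resize(cv2.cvtColor(b[160:220,220:340],4),None,fx=6,fy=6,interpolation=2))"
```

```text
t 6.6 pos [0.4606 0.1676 0.0311] F [-11.4   0.4   7.6] gap 0.01 turn [ 0.02  0.05 -0.02]
(0.452, 0.167, 0.032) [-0.04  0.02  0.34]
```

View pics/c3.png

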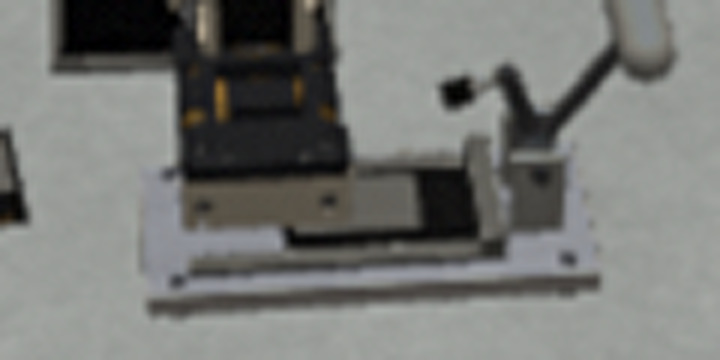

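The battery's far edge now meets the stop (crop x about 478), and the push force rose to 11 N with no further travel, so it is home. Now I'll retract, rise, go over the bar and come down on its far side.

step_arm --steps '[[[0,0,0,0.3,0,0,0],[0,0,0,0.8,0,0,0],[0,-2,0,0.8,0,0,0],[0,-4.5,0,0.8,0,0,0],[0,-7,0,0.8,0,0,0],[0,-9,0,0.8,0,0,0],[0,-9,0,-1,0,0,0],[0,-9,0,-3.5,0,0,0],[0,-9,0,-6,0,0,0],[0,-9,0,-8.5,0,0,0]]]'

```text
time: 7.9
tool_pos: [0.6777, 0.1696, 0.2564]
orientation: [2.569, 1.57, -0.564]
contact_force: [0.7, 0.7, 0.3]
finger_gap: 0.002
```

```bash
python3 -c "
from h import *
plan((.695,.169,.25),(.695,.169,.117))
a=snap('top','t4.png');b=snap('side','s4.png')
c=[cv2.resize(cv2.cvtColor(i,4),None,fx=3,fy=3,interpolation=2) for i in(a[130:260,180:310],b[100:230,220:350])]
cv2.imwrite('pics/c4.png',np.hstack(c))"
```

```text
t 7.9 pos [0.6777 0.1696 0.2564] F [0.7 0.7 0.3] gap 0.0 turn [ 0.   -0.01 -0.01]
(0.695, 0.169, 0.25) [ 0.26  0.03 -0.69]
(0.695, 0.169, 0.117) [ 5.58  0.03 -0.69]
```

View pics/c4.png

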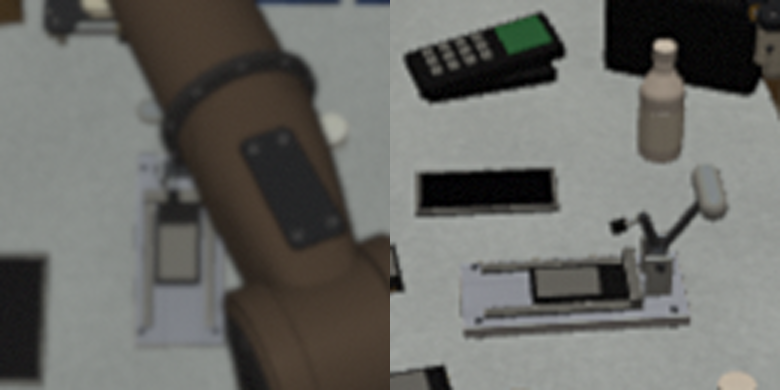

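The battery sits against the stop and the lever is open. Next is the descent beyond the bar.

step_arm --steps '[[[0,0,0,-0.8,0,0,0],[0,0,0,-0.8,0,0,0],[0,2,0,-0.8,0,0,0],[0,4,0,-0.8,0,0,0],[0,5.6,0,-0.8,0,0,0],[0,5.6,0,-0.8,0,0,0],[0,5.6,0,-0.8,0,0,0]]]'

```text
time: 8.88
tool_pos: [0.6965, 0.1705, 0.1187]
orientation: [-2.799, 1.568, 0.351]
contact_force: [0.7, -0.1, 0.8]
finger_gap: 0.009
```

```bash
python3 -c "
from h import *
plan((.66,.169,.117),(.6,.169,.117))
b=snap('side','s5.png')
cv2.imwrite('pics/c5.png',cv2.resize(cv2.cvtColor(b[110:220,220:380],4),None,fx=4.5,fy=4.5,interpolation=2))"
```

```text
t 8.88 pos [0.6965 0.1705 0.1187] F [ 0.7 -0.1  0.8] gap 0.01 turn [ 0.01 -0.03  0.01]
(0.66, 0.169, 0.117) [0.06 0.05 1.46]
(0.6, 0.169, 0.117) [0.06 0.03 3.86]
```

View pics/c5.png

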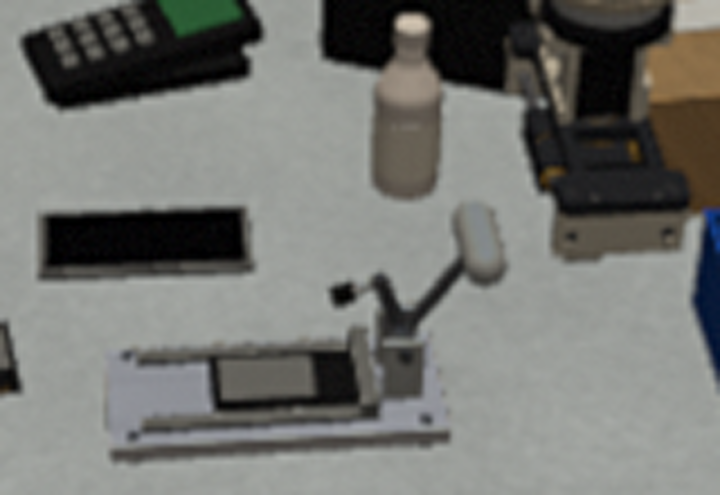

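step_arm --steps '[[[0,0,0,0.5,0,0,0],[0,0,0,1.0,0,0,0],[0,0,0,1.3,0,0,0],[0,0,0,1.6,0,0,0],[0,0,0,1.9,0,0,0],[0,0,0,2.2,0,0,0],[0,0,0,2.5,0,0,0],[0,0,0,2.8,0,0,0]]]'

```text
time: 9.93
tool_pos: [0.625, 0.1693, 0.1161]
orientation: [0.228, 1.57, -2.904]
contact_force: [0.8, -0.5, 0.3]
finger_gap: 0.006
```

```bash
python3 -c "
from h import *
plan((.6,.169,.117))
b=snap('side','s6.png')
cv2.imwrite('pics/c6.png',cv2.resize(cv2.cvtColor(b[110:220,220:380],4),None,fx=4.5,fy=4.5,interpolation=2))"
```

```text
t 9.93 pos [0.625  0.1693 0.1161] F [ 0.8 -0.5  0.3] gap 0.01 turn [ 0.01  0.01 -0.  ]
(0.6, 0.169, 0.117) [-0.04  0.    1.  ]
```

View pics/c6.png

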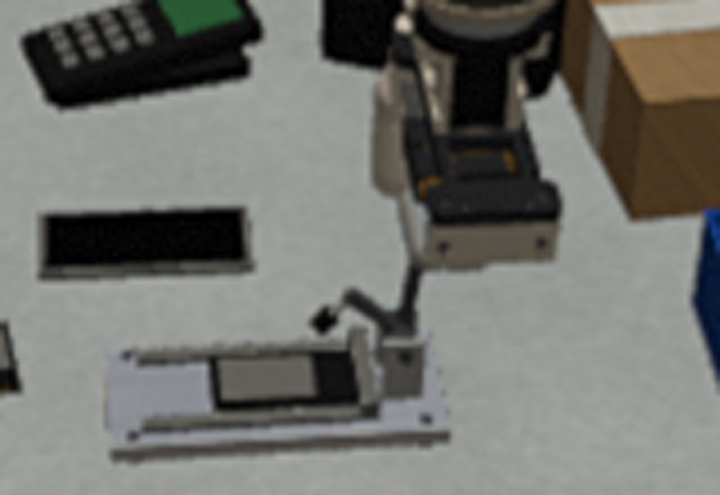

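The lever is nearly upright and the battery hasn't moved. I'll push it past centre.

step_arm --steps '[[[0,0,0,0.3,0,0,0],[0,0,0,0.6,0,0,0],[0,0,0,0.9,0,0,0],[0,0,0,1.2,0,0,0],[0,0,0,1.2,0,0,0],[0,0,0,1.2,0,0,0],[0,0,0,1.2,0,0,0]]]'

```text
time: 10.85
tool_pos: [0.5963, 0.169, 0.1165]
orientation: [-3.127, 1.571, 0.023]
contact_force: [0.2, 0.6, 0.2]
finger_gap: 0.007
```

```bash
python3 -c "
from h import *
plan((.67,.169,.117),(.67,.169,.25))
b=snap('side','s7.png')
cv2.imwrite('pics/c7.png',cv2.resize(cv2.cvtColor(b[110:220,220:380],4),None,fx=4.5,fy=4.5,interpolation=2))"
```

```text
t 10.85 pos [0.5963 0.169  0.1165] F [0.2 0.6 0.2] gap 0.01 turn [ 0.01 -0.    0.  ]
(0.67, 0.169, 0.117) [-0.02  0.03 -2.95]
(0.67, 0.169, 0.25) [-5.34  0.03 -2.95]
```

View pics/c7.png

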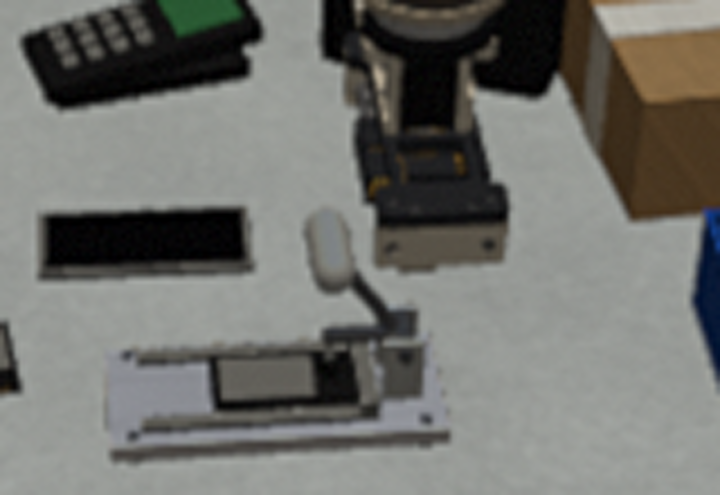

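The lever has snapped over, with its foot on the battery. I'll back off and rise clear, without touching the lever.

step_arm --steps '[[[0,0,0,-1,0,0,0],[0,0,0,-2.5,0,0,0],[0,-2,0,-3,0,0,0],[0,-4,0,-3,0,0,0],[0,-6,0,-3,0,0,0],[0,-6,0,-3,0,0,0],[0,-6,0,-3,0,0,0]]]'

```text
time: 11.78
tool_pos: [0.6709, 0.1695, 0.2659]
orientation: [0.71, 1.57, -2.422]
contact_force: [0.0, 0.2, -0.2]
finger_gap: 0.008
```

```bash
python3 -c "
from h import *
plan()
a=snap('top','t8.png');b=snap('side','s8.png')
c=[cv2.resize(cv2.cvtColor(i,4),(400,300),interpolation=2) for i in(a[110:320,140:420],b[110:320,140:420])]
cv2.imwrite('pics/c8.png',np.hstack(c))"
```

```text
t 11.78 pos [0.6709 0.1695 0.2659] F [ 0.   0.2 -0.2] gap 0.01 turn [ 0.01  0.01 -0.  ]
```

View pics/c8.png

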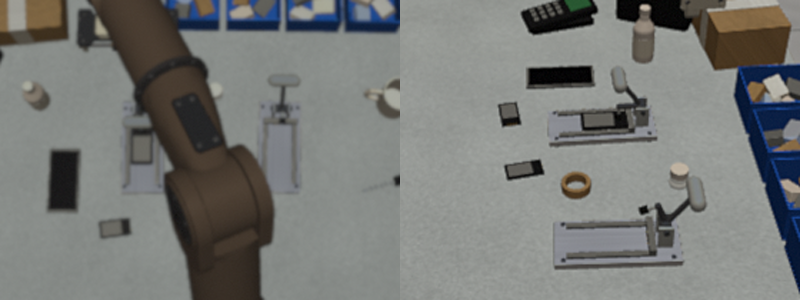

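The lever is clamped on the battery, the spare lever is open, the bystanders are where they were, and the arm is clear. I'm handing in.

```bash
python3 -c "
from station import *
print(close_job())"
```

```text
the job is handed in; nothing more can be done
None
```

The battery is home in the left jig and clamped, and I handed the job in at about 12 s of the 42 s allowed. `close_job` gives no verdict.

- **Battery:** I slid it along the channel with closed fingertips until the force rose to about 11 N with no further travel. The side picture showed its far edge against the stop.
- **Lever:** I pushed the T-bar from its far side past centre, and it snapped over onto the battery.
- **Last pictures:** the lever is over with its foot on the battery, and the empty jig's lever is open. The bystanders that show are where they were. In that top view the arm hid the tape roll and most of the jar, but both show undisturbed in the side view.
- **Robot:** it stands clear, with no contact force beyond noise.

**Disagreement:** the network's `jig_stop` estimate was about 13 mm off sideways from the position I got from the picture's edges. I used the edges, and the push bore them out.

**Not measured:** I judged the clamp angle and the 3 mm gap from the pictures and the contact force, because no reading of them is available.

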